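# Close the screw yoke of a bench pressure vessel

## Task

Close the small pressure vessel: swing its blue yoke home into the hook post, turn the black star knob clockwise until the screw just touches the lid, then give it a quarter turn more and no further, so that the gasket is set but not crushed, and let go. Leave the vial rack, the wash bottle and the tip box where they stand.

Things in the scene. Friction and masses are not known exactly. Their poses are not given: they have to be found in the camera images.
- knob: Black six-lobed star knob on the clamp screw, 42 mm across, 22 mm high, red mark on its rim. Origin at its centre, half-way up, on the screw's axis, 46 mm above the yoke's mid-height (27 mm free below it); x points to the red mark, z up. Grip it at any angle. Clockwise from above lowers the screw, 4 mm a turn, to meet the lid after an unknown 0.5 to 3 rad. Free turning takes 0.05 N m; it stays where left.
- lid: Metal lid, 140 mm across, on a white gasket, with a 40 mm boss in the middle that the screw's white pad presses, a gauge and two fittings. Origin on its axis at its underside, z up. Once the pad touches, turning takes about 0.35 N m, 0.45 a quarter turn on, and the lid sinks by the screw's travel (1 mm a quarter turn). The gasket takes a set: backing off does not lift the lid.
- yoke_pivot (a point): Point on the upright axis of the pivot post about which the yoke swings, at the yoke's mid-height (176 mm above the bench). The screw's axis is 92 mm from it.
- vessel_axis (a point): Fixed point on the vessel's and the lid's axis, at the yoke's mid-height (176 mm above the bench): the screw's axis stands over it when the yoke is home. The vessel is bolted to the bench.
- yoke_end (a point): Centre of the free end of the blue yoke, a flat bar 24 mm wide and 16 mm thick with a round eye 56 mm wide for the screw; 194 mm from the pivot. When home it lies in the hook post, 92 mm beyond the vessel's axis.
- yoke (a joint): Swing of the yoke about the pivot post, rad: 0 is home against the back of the hook, positive is swung open (anticlockwise from above). It starts 0.6 to 1.1 open, takes 0.15 N m to swing, carries the knob with it and stays where it is left.
- vial_rack: Blue rack with white- and green-capped vials, 70 x 150 mm, 70 mm high, standing loose. Origin under its centre. To be left alone.
- wash_bottle: White wash bottle with blue cap and spout, 68 mm across, 195 mm high, standing loose. Origin under its centre. To be left alone.
- tip_box: Grey box with orange lid, 88 x 123 mm, 67 mm high, standing loose. Origin under its centre. To be left alone.
Not all that is in view belongs to the job. Of the things that look like the part that bears knob, the largest one is meant.

How it is judged:
By the outcome, as a careful person would: the job done as asked, in the order asked, and still so for the second after the job is handed in, with the robot touching nothing.
It also fails if it takes over 61 s, if anything falls off the work surface, if the arm or the gripper's body presses on something with over 40 N, if the wrist force passes 120 N, or if a joint passes its speed limit or range.

## Robot

A 7-joint arm with a two-finger parallel gripper is mounted at the origin on the work surface. World frame = base frame: x ahead of the robot, y to its left, z up, the work surface at z = 0. Lengths are in m, angles in rad, forces in N, time in s.
With the tool pointing down it reaches from about 0.35 to 0.9 m from the base axis. Payload 8.1 kg.
Tool frame: the origin (TCP) lies on the centre line of the jaws, within the pads' length; the fingertips stand 17 mm ahead of it and the grasp point (between the pads) lies 2 mm behind it; z points along the fingers, y is the direction in which the jaws open and shut (so a half turn about z gives the same grasp; the last joint's range is limited). The gripper opens to 92 mm and grips with 3 to 60 N. Pads are 19 mm wide; open, the fingers measure 130 mm over their backs; the gripper's body (75 mm by 190 mm) begins 47 mm behind the grasp point.
Start: joints at [1.225, 0.434, 0.025, 1.573, -0.012, 1.134, -0.075], TCP at [0.15, -0.607, 0.244] pointing down, gripper open.
Joint ranges: [-2.62, 2.62], [-0.44, 2.09], [-1.27, 1.32], [0.08, 2.57], [-1.32, 4.46], [0.12, 2], [-2.74, 2.74]. Speed limits (rad/s): [2.22, 2.22, 3.01, 3.01, 3.14, 3.14, 3.14].

## Interface

Orientations are given as a rotation vector (axis times angle).
In Python, from cell import arm, imaging, job gives the robot as it stands.
- The arm moves only by the tool jog_arm, never from a script. Its argument "moves" is a list of rows, each an object with "fingers": the closure, from -1 (fully open) to 1 (shut); "xyz": the shift along the tool's x, y, z in cm, a list of three; "angular": the turn, a rotation vector about the tool's x, y, z in rad, a list of three. In form: [{"fingers": fingers, "xyz": [dx, dy, dz], "angular": [ax, ay, az]}, ...]. A call has 1 to 12 rows; each row is the pose to reach, as a shift and turn from the pose commanded when the call began, along the tool's axes at that moment; what a row does not reach only later rows make up. A row lasts 1/8 s, in which the tool goes at most 62.5 mm and 10.7 degrees, less where a joint would pass 70% of its speed; a pose out of reach is approached as far as the arm can. A call with a gripper value outside its range is refused whole. The fingers move at their own pace and stop on an object; "grip_force" is the grip in N (left out, the last holds). Time passes only in rows, so rows that repeat a pose let the fingers close. It gives the time, the measured TCP pose, the force and the opening at its end, in the units of the state.
- arm.observe(): the state, without advancing time (a new reading comes with each control period).
- imaging.get_image(name): name is "scene" or "top" or "wrist"; returns the picture (420x560x3 uint8, red, green, blue); there is no depth.
- imaging.camera_params(name): a dict with "fx", "fy", "cx", "cy" (pixels), "rvec" (rotation vector, rad) and "tvec" (3), from world to camera coordinates, as OpenCV has them; the wrist camera has in their place "hand_eye" (4x4, takes a point from camera to tool coordinates, whose origin is the TCP and whose axes are the flange's). Camera axes: x right, y down, z forward; pixel columns grow to the right and rows downward; lengths in m; the calibration is good to about 2 mm. The wrist camera is an equidistant fisheye: a pixel r from the principal point sees the ray r / f radians off the axis. A picture is of the moment at which its call begins: read the wrist's pose just before it. camera_params takes no time and is no camera call.
- job.sign_off(): hands the job in, once; it reports no verdict.
The state is a dict: "clock": time; "joints": joint angles; "dq": joint speeds; "joint_efforts": joint torques, N m; "position": TCP position; "ee_rot": TCP orientation; "force": force on the tool from outside, world axes, zero at the start; "ft_torque": the same for the moment, N m; "width": opening from 0.0 (shut) to 1.0 (fully open).
Only numpy, scipy, OpenCV 4.12 (cv2) and the standard library are available. Lean on these libraries where they do the work, as an engineer would, in place of code of your own. Each camera call takes 0.05 s, during which the arm holds its last target. There are 200 camera calls.

## Working session

There is one attempt and no reset: what is moved stays moved. The work goes in short steps, Python scripts to look and compute and a tool call to move; the robot and the scene stay as the last step left them, time stands still between calls to the robot, and variables do not carry over. Pictures are saved under pics/ and viewed, about 8 in all and at most 12, crops included, and the job is handed in when it is done.

Besides the shell and the picture viewer there is one more tool, called after "Request:" as name(argument=value, ...) on one line, values as JSON. jog_arm: Moves the arm, as the interface text tells. Its arguments: {"type":"object","properties":{"moves":{"type":"array"},"grip_force":{"type":"number"}},"required":["moves"]}

```bash
ls; mkdir -p pics
cat > h.py <<'E'
import numpy as np, cv2
from scipy.spatial.transform import Rotation as R
from cell import arm, imaging, job
def snap(n,f):
    s=arm.observe(); im=imaging.get_image(n); cv2.imwrite('pics/'+f,im[:,:,::-1]); return s,im
def ray(name,px,s=None):
    p=imaging.camera_params(name)
    if name!='wrist':
        Rm=R.from_rotvec(np.ravel(p['rvec'])).as_matrix(); t=np.ravel(p['tvec'])
        d=np.array([(px[0]-p['cx'])/p['fx'],(px[1]-p['cy'])/p['fy'],1]); return -Rm.T@t, Rm.T@d
    a=np.array([(px[0]-p['cx'])/p['fx'],(px[1]-p['cy'])/p['fy']]); th=np.hypot(*a)
    d=np.r_[a/max(th,1e-9)*np.sin(th),np.cos(th)]
    H=np.array(p['hand_eye']); Rt=R.from_rotvec(s['ee_rot']).as_matrix()
    return Rt@H[:3,3]+np.array(s['position']), Rt@H[:3,:3]@d
def atz(name,px,z,s=None):
    o,d=ray(name,px,s); return o+d*(z-o[2])/d[2]
def tri(L):
    A=0;b=0
    for o,d in L:
        d=d/np.linalg.norm(d);P=np.eye(3)-np.outer(d,d);A=A+P;b=b+P@o
    return np.linalg.solve(A,b)
def proj(name,X):
    p=imaging.camera_params(name); Rm=R.from_rotvec(np.ravel(p['rvec'])).as_matrix(); c=Rm@np.array(X)+np.ravel(p['tvec'])
    return np.array([p['cx']+p['fx']*c[0]/c[2],p['cy']+p['fy']*c[1]/c[2]])
E
python3 - <<'E'
from h import *
for n in ['scene','top']:
    s,im=snap(n,n+'0.png')
    p=imaging.camera_params(n); print(n,p['fx'],ray(n,(280,210)))
print(s); print(imaging.camera_params('wrist'))
E
```

```text
pics
scene 393.42501011298106 (array([ 0.75736501, -0.29063392,  0.86779858]), array([-0.2584801 ,  0.4147081 , -0.87258899]))
top 429.48948091285894 (array([0.42795054, 0.06174825, 1.23277487]), array([ 0.06104743, -0.00113729, -0.99820528]))
{'clock': 0.05, 'joints': array([ 1.22537576,  0.43523196,  0.02496237,  1.57409043, -0.01160848,
        1.13398797, -0.07513356]), 'dq': array([ 0.0018377 , -0.00214744, -0.000878  , -0.00106526, -0.00204349,
       -0.00013895, -0.00075918]), 'joint_efforts': array([ 2.82074223e-03, -6.69784570e+01,  9.88973156e-01, -3.15497625e+01,
       -6.07095240e-02,  3.75501369e-02,  1.02332526e-04]), 'position': array([ 0.15011612, -0.60621002,  0.24294182]), 'ee_rot': array([-3.11695678e+00, -3.80147204e-01,  5.02085649e-04]), 'force': array([-0.52937913,  0.65764356,  0.61254825]), 'ft_torque': array([ 0.02246638, -0.01116654,  0.0317799 ]), 'width': 0.9981320010506936}
{'fx': 325.19226210127806, 'fy': 325.19226210127806, 'cx': 277.4673546145926, 'cy': 209.1591659166649, 'hand_eye': array([[-4.39487880e-04, -9.61910944e-01, -2.73362658e-01,
         7.26491457e-02],
       [ 9.99999747e-01, -2.69894268e-04, -6.58003254e-04,
         2.81150687e-04],
       [ 5.59161517e-04, -2.73362878e-01,  9.61910819e-01,
        -1.41689835e-01],
       [ 0.00000000e+00,  0.00000000e+00,  0.00000000e+00,
         1.00000000e+00]])}
```

View pics/scene0.png

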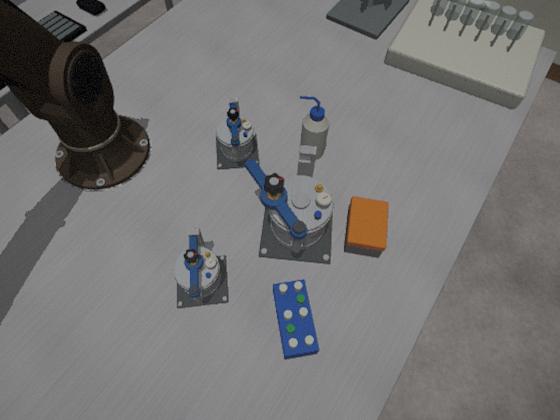

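View pics/top0.png

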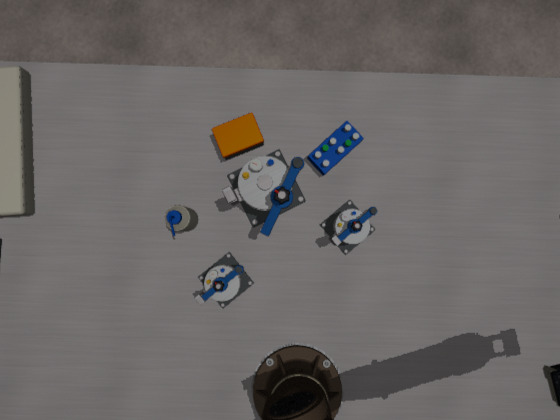

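Large vessel: in "scene", pivot ≈(299,230), knob ≈(274,185), yoke end ≈(250,163) and hook ≈(307,155). In "top", pivot ≈(297,163), knob ≈(281,195), end ≈(266,232) and hook ≈(231,195). I'll zoom in on both.

Run:
```python
import cv2,numpy as np
a=cv2.imread('pics/scene0.png')[140:270,230:350]; b=cv2.imread('pics/top0.png')[130:250,200:320]
a=cv2.resize(a[:120],None,fx=4,fy=4,interpolation=cv2.INTER_CUBIC)
a=cv2.resize(cv2.imread('pics/scene0.png')[135:265,235:335],(400,520),interpolation=cv2.INTER_CUBIC)
b=cv2.resize(cv2.imread('pics/top0.png')[135:265,215:315],(400,520),interpolation=cv2.INTER_CUBIC)
cv2.imwrite('pics/z0.png',np.hstack([a,b]))
```

```text
(no output)
```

View pics/z0.png

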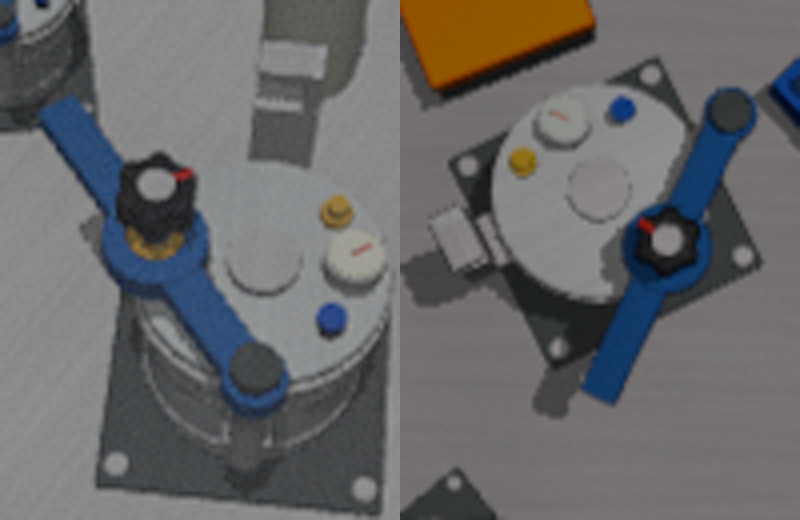

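```bash
cat > m.py <<'E'
from h import *
P={'knobtop':((156,184),(667,240)),'pivot':((255,368),(731,110)),'boss':((265,258),(598,190)),'end':((60,110),(601,399)),'hook':((293,60),(458,240)),'redmark':((184,174),(647,227))}
o={}
for k,(a,b) in P.items():
    a=(235+a[0]/4-.4,135+a[1]/4-.4); b=(215+(b[0]-400)/4-.4,135+b[1]/4-.4)
    o[k]=tri([ray('scene',a),ray('top',b)]); print(k,o[k].round(4),(proj('scene',o[k])-a).round(1),(proj('top',o[k])-b).round(1))
pv,kn,bo,en=[o[k][:2] for k in('pivot','knobtop','boss','end')]
ang=lambda d:np.arctan2(d[1],d[0])
print(np.linalg.norm(kn-pv),np.linalg.norm(bo-pv),np.linalg.norm(en-pv),ang(kn-pv),ang(en-pv),ang(bo-pv),ang(o['hook'][:2]-pv))
E
python3 m.py
```

```text
knobtop [0.5242 0.0577 0.2347] [ 0.6 -0.1] [0.3 0.4]
pivot [0.6085 0.0204 0.1945] [ 0.8 -0.1] [0.4 0.5]
boss [0.5645 0.1027 0.1418] [ 0.3 -0. ] [0.1 0.2]
end [0.4324 0.0966 0.1787] [-0.4  0. ] [-0.3 -0.3]
hook [0.525  0.1844 0.198 ] [ 0.1 -0. ] [0.1 0.1]
redmark [0.5318 0.0698 0.2349] [ 0.4 -0. ] [0.2 0.3]
0.09217470948351765 0.09331043758207569 0.19184714580066653 2.725010525185816 2.7328058270635944 2.061492290342494 2.04159556332343
```

```bash
cat >> h.py <<'E'
def to(X,s=None):
    s=s or arm.observe(); return (R.from_rotvec(s['ee_rot']).inv().apply(np.array(X)-s['position'])*100).round(2)
def st():
    s=arm.observe(); M=R.from_rotvec(s['ee_rot']).as_matrix()
    print('t',round(s['clock'],2),'q',s['joints'].round(3),'p',s['position'].round(4),'x-yaw',round(np.arctan2(M[1,0],M[0,0]),4),'z',M[:,2].round(4),'F',s['force'].round(2),'T',s['ft_torque'].round(3),'w',round(s['width'],3),'eff7',s['joint_efforts'][6].round(3)); return s
E
python3 -c "
from h import *
st();print(to([.15,-.606,.31]),to([.5235,.0575,.31]))"
```

```text
t 0.1 q [ 1.225  0.435  0.025  1.574 -0.012  1.134 -0.075] p [ 0.1501 -0.6063  0.243 ] x-yaw 0.2428 z [-5.0e-04  1.3e-03 -1.0e+00] F [-1.88  0.3   0.07] T [-0.025  0.021  0.07 ] w 1.001 eff7 0.0
[-0.01 -0.04 -6.7 ] [ 52.2  -55.46  -6.63]
```

Request:
jog_arm(moves=[{"fingers":-1,"xyz":[0,0,-6.7],"angular":[0,0,0]},{"fingers":-1,"xyz":[4,-4.2,-6.7],"angular":[0,0,0]},{"fingers":-1,"xyz":[8,-8.5,-6.7],"angular":[0,0,0]},{"fingers":-1,"xyz":[12,-12.7,-6.7],"angular":[0,0,0]},{"fingers":-1,"xyz":[16,-17,-6.7],"angular":[0,0,0]},{"fingers":-1,"xyz":[20,-21.2,-6.7],"angular":[0,0,0]},{"fingers":-1,"xyz":[24,-25.5,-6.7],"angular":[0,0,0]},{"fingers":-1,"xyz":[28,-29.7,-6.7],"angular":[0,0,0]},{"fingers":-1,"xyz":[32,-34,-6.7],"angular":[0,0,0]},{"fingers":-1,"xyz":[36,-38.2,-6.7],"angular":[0,0,0]},{"fingers":-1,"xyz":[40,-42.5,-6.7],"angular":[0,0,0]},{"fingers":-1,"xyz":[44,-46.7,-6.7],"angular":[0,0,0]}])

```text
clock: 1.6
position: [0.4655, -0.046, 0.3107]
ee_rot: [3.118, 0.38, -0.0]
force: [0.9, -1.5, 0.6]
width: 0.999
```

```bash
python3 -c "
from h import *
st();print(to([.5235,.0575,.31]))"
```

```text
t 1.6 q [ 0.388  0.16  -0.461  1.805  0.077  1.194 -1.425] p [ 0.4655 -0.046   0.3107] x-yaw 0.2423 z [-0.e+00 -3.e-04 -1.e+00] F [ 0.93 -1.52  0.56] T [-0.065 -0.075 -0.014] w 0.999 eff7 2.29
[ 8.11 -8.66  0.06]
```

Request:
jog_arm(moves=[{"fingers":-1,"xyz":[4,-4.3,0],"angular":[0,0,-0.18]},{"fingers":-1,"xyz":[8.1,-8.7,0],"angular":[0,0,-0.36]},{"fingers":-1,"xyz":[8.1,-8.7,0],"angular":[0,0,-0.54]},{"fingers":-1,"xyz":[8.1,-8.7,0],"angular":[0,0,-0.72]},{"fingers":-1,"xyz":[8.1,-8.7,0],"angular":[0,0,-0.9]},{"fingers":-1,"xyz":[8.1,-8.7,0],"angular":[0,0,-1.08]},{"fingers":-1,"xyz":[8.1,-8.7,0],"angular":[0,0,-1.26]},{"fingers":-1,"xyz":[8.1,-8.7,0],"angular":[0,0,-1.44]},{"fingers":-1,"xyz":[8.1,-8.7,0],"angular":[0,0,-1.62]},{"fingers":-1,"xyz":[8.1,-8.7,0],"angular":[0,0,-1.8]},{"fingers":-1,"xyz":[8.1,-8.7,0],"angular":[0,0,-1.98]},{"fingers":-1,"xyz":[8.1,-8.7,0],"angular":[0,0,-2.1]}])

```text
clock: 3.1
position: [0.5226, 0.0561, 0.3104]
ee_rot: [-1.215, -2.897, 0.001]
force: [0.4, -0.5, 0.3]
width: 1.003
```

```bash
python3 -c "
from h import *
st();snap('wrist','w0.png');print(to([.5235,.0575,.31]))"
```

```text
t 3.1 q [ 0.474  0.355 -0.906  1.659  0.29   1.271  0.288] p [0.5226 0.0561 0.3104] x-yaw 2.3474 z [-7.e-04 -1.e-04 -1.e+00] F [ 0.38 -0.49  0.34] T [ 0.085 -0.113 -0.028] w 1.003 eff7 -1.334
[0.04 0.17 0.03]
```

View pics/w0.png

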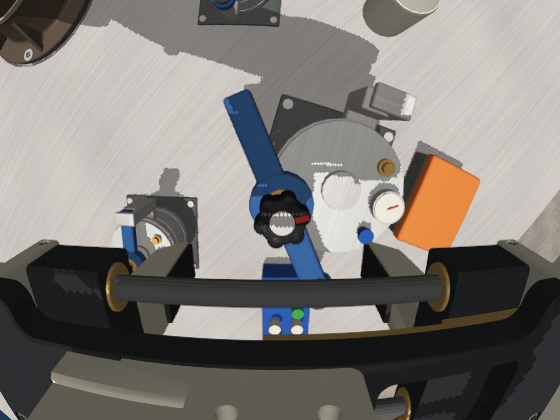

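Knob top shows at (283,224) in the wrist view, with the red mark near (303,219); the gripper is straight above it.

```bash
python3 -c "
from h import *
s=arm.observe();print(atz('wrist',(283,224),.234,s), atz('wrist',(303,219),.23,s))"
```

```text
[0.52380325 0.05890236 0.234     ] [0.53231611 0.07076821 0.23      ]
```

Request:
jog_arm(moves=[{"fingers":-1,"xyz":[0,0.1,0],"angular":[0,0,-0.18]},{"fingers":-1,"xyz":[0,0.1,0],"angular":[0,0,-0.36]},{"fingers":-1,"xyz":[0,0.1,0],"angular":[0,0,-0.54]},{"fingers":-1,"xyz":[0,0.1,0],"angular":[0,0,-0.72]},{"fingers":-1,"xyz":[0,0.1,0],"angular":[0,0,-0.9]},{"fingers":-1,"xyz":[0,0.1,0],"angular":[0,0,-1.08]},{"fingers":-1,"xyz":[0,0.1,0],"angular":[0,0,-1.26]},{"fingers":-1,"xyz":[0,0.1,0],"angular":[0,0,-1.44]},{"fingers":-1,"xyz":[0,0.1,0],"angular":[0,0,-1.62]},{"fingers":-1,"xyz":[0,0.1,0],"angular":[0,0,-1.75]}])

```text
clock: 4.4
position: [0.5234, 0.0568, 0.3104]
ee_rot: [1.442, -2.79, -0.0]
force: [0.5, 0.9, 0.4]
width: 0.999
```

```bash
python3 -c "
from h import *
s=st();print(to([.5235,.0575,.224]))"
```

```text
t 4.4 q [ 0.644  0.484 -1.231  1.646  0.466  1.348  1.868] p [0.5234 0.0568 0.3104] x-yaw -2.1877 z [-7.e-04 -2.e-04 -1.e+00] F [0.51 0.86 0.38] T [ 0.154 -0.073  0.027] w 0.999 eff7 -1.716
[-0.07  0.03  8.64]
```

Request:
jog_arm(moves=[{"fingers":-1,"xyz":[-0.1,-0.05,4],"angular":[0,0,0]},{"fingers":-1,"xyz":[-0.1,-0.05,7],"angular":[0,0,0]},{"fingers":-1,"xyz":[-0.1,-0.05,9],"angular":[0,0,0]},{"fingers":-1,"xyz":[-0.1,-0.05,9],"angular":[0,0,0]},{"fingers":1,"xyz":[-0.1,-0.05,9],"angular":[0,0,0]},{"fingers":1,"xyz":[-0.1,-0.05,9],"angular":[0,0,0]},{"fingers":1,"xyz":[-0.1,-0.05,9],"angular":[0,0,0]},{"fingers":1,"xyz":[-0.1,-0.05,9],"angular":[0,0,0]},{"fingers":1,"xyz":[-0.1,-0.05,9],"angular":[0,0,0]}], grip_force=30)

```text
clock: 5.52
position: [0.5246, 0.0575, 0.2208]
ee_rot: [-1.438, 2.793, -0.0]
force: [-0.1, -0.9, 0.6]
width: 0.501
```

Run:
```python
from h import *
s=st()
pv=np.array([.6085,.0204]); k=np.array(s['position'][:2]); d=k-pv; print(np.linalg.norm(d),np.arctan2(d[1],d[0]))
a0=np.arctan2(d[1],d[0])
for f in np.arange(.1,.75,.1):
    a=a0-f; print(round(f,2),to([*(pv+.092*np.array([np.cos(a),np.sin(a)])),s['position'][2]],s))
a=2.06;print('home',a0-a,to([*(pv+.092*np.array([np.cos(a),np.sin(a)])),s['position'][2]],s))
```

```text
t 5.53 q [ 0.595  0.56  -1.167  1.779  0.557  1.182  1.782] p [0.5246 0.0575 0.2208] x-yaw -2.1905 z [ 2.e-04 -1.e-04 -1.e+00] F [-0.1  -0.86  0.6 ] T [ 0.157 -0.028  0.039] w 0.501 eff7 0.0
0.09176881761911317 2.725332157569422
0.1 [-0.9   0.16  0.  ]
0.2 [-1.82  0.21  0.  ]
0.3 [-2.74  0.17  0.  ]
0.4 [-3.65  0.04  0.  ]
0.5 [-4.54 -0.19  0.  ]
0.6 [-5.41 -0.5   0.  ]
0.7 [-6.24 -0.9   0.  ]
home 0.6653321575694218 [-5.95 -0.75  0.  ]
```

Request:
jog_arm(moves=[{"fingers":1,"xyz":[0,0,0],"angular":[0,0,0]},{"fingers":1,"xyz":[0,0,0],"angular":[0,0,0]},{"fingers":1,"xyz":[0,0,0],"angular":[0,0,0]}])

```text
clock: 5.9
position: [0.5233, 0.0584, 0.2206]
ee_rot: [1.439, -2.791, -0.002]
force: [-5.3, 2.4, 2.9]
width: 0.452
```

Request:
jog_arm(moves=[{"fingers":1,"xyz":[-0.45,0.08,0],"angular":[0,0,0.05]},{"fingers":1,"xyz":[-0.9,0.16,0],"angular":[0,0,0.1]},{"fingers":1,"xyz":[-1.36,0.19,0],"angular":[0,0,0.15]},{"fingers":1,"xyz":[-1.82,0.21,0],"angular":[0,0,0.2]},{"fingers":1,"xyz":[-2.28,0.2,0],"angular":[0,0,0.25]},{"fingers":1,"xyz":[-2.74,0.17,0],"angular":[0,0,0.3]},{"fingers":1,"xyz":[-3.2,0.11,0],"angular":[0,0,0.35]},{"fingers":1,"xyz":[-3.65,0.04,0],"angular":[0,0,0.4]},{"fingers":1,"xyz":[-4.1,-0.08,0],"angular":[0,0,0.45]},{"fingers":1,"xyz":[-4.54,-0.19,0],"angular":[0,0,0.5]},{"fingers":1,"xyz":[-4.98,-0.34,0],"angular":[0,0,0.55]},{"fingers":1,"xyz":[-4.98,-0.34,0],"angular":[0,0,0.55]}])

```text
clock: 7.4
position: [0.5554, 0.0979, 0.2207]
ee_rot: [0.627, -3.078, -0.003]
force: [-2.8, 4.9, 0.2]
width: 0.45
```

```bash
cat > y.py <<'E'
from h import *
s=st()
pv=np.array([.6085,.0204]); d=np.array(s['position'][:2])-pv; a=np.arctan2(d[1],d[0]);print(np.linalg.norm(d),a)
u=np.array([-np.sin(a),np.cos(a)]); print('F rad,tan',np.dot(s['force'][:2],d/np.linalg.norm(d)),np.dot(s['force'][:2],u))
for f in [.05,.08,.1,.115,.13]:
    b=a-f; print(round(f,3),round(b,3),to([*(pv+.092*np.array([np.cos(b),np.sin(b)])),s['position'][2]],s))
E
python3 y.py
```

```text
t 7.4 q [ 0.408  0.547 -0.994  1.699  0.491  1.169  1.256] p [0.5554 0.0979 0.2207] x-yaw -2.7394 z [-0.0011  0.0019 -1.    ] F [-2.76  4.88  0.2 ] T [ 1.176  0.473 -0.039] w 0.45 eff7 -0.362
0.09396825957419032 2.170911000794799
F rad,tan 5.583813969557704 -0.47456666850946994
0.05 2.121 [-0.49 -0.11 -0.  ]
0.08 2.091 [-0.77 -0.08 -0.  ]
0.1 2.071 [-0.95 -0.06 -0.  ]
0.115 2.056 [-1.09 -0.04 -0.  ]
0.13 2.041 [-1.22 -0.03 -0.  ]
```

Request:
jog_arm(moves=[{"fingers":1,"xyz":[-0.25,-0.05,0],"angular":[0,0,0.025]},{"fingers":1,"xyz":[-0.5,-0.1,0],"angular":[0,0,0.05]},{"fingers":1,"xyz":[-0.75,-0.12,0],"angular":[0,0,0.08]},{"fingers":1,"xyz":[-0.95,-0.15,0],"angular":[0,0,0.1]},{"fingers":1,"xyz":[-1.05,-0.18,0],"angular":[0,0,0.11]},{"fingers":1,"xyz":[-1.05,-0.18,0],"angular":[0,0,0.11]}])

```text
clock: 8.15
position: [0.5637, 0.1029, 0.2207]
ee_rot: [0.462, -3.104, -0.008]
force: [-10.0, 10.1, 1.7]
width: 0.454
```

```bash
python3 y.py
```

```text
t 8.15 q [ 0.378  0.552 -0.962  1.676  0.479  1.173  1.161] p [0.5637 0.1029 0.2207] x-yaw -2.8458 z [-0.004   0.0045 -1.    ] F [-10.03  10.06   1.67] T [ 2.415  1.874 -0.106] w 0.454 eff7 -0.043
0.09387268065069694 2.0677679313690476
F rad,tan 13.624902150831899 4.019938042014434
0.05 2.018 [-0.49 -0.1  -0.  ]
0.08 1.988 [-0.76 -0.07 -0.  ]
0.1 1.968 [-0.95 -0.05 -0.  ]
0.115 1.953 [-1.08 -0.03 -0.  ]
0.13 1.938 [-1.22 -0.02 -0.  ]
```

Request:
jog_arm(moves=[{"fingers":1,"xyz":[-0.05,0.12,0],"angular":[0,0,0.0]},{"fingers":1,"xyz":[-0.1,0.15,0],"angular":[0,0,0.0]},{"fingers":1,"xyz":[-0.1,0.15,0],"angular":[0,0,0]}])

```text
clock: 8.52
position: [0.5638, 0.103, 0.2206]
ee_rot: [0.461, -3.103, -0.004]
force: [-14.3, 5.2, 5.8]
width: 0.452
```

```bash
python3 y.py
```

```text
t 8.53 q [ 0.375  0.552 -0.96   1.674  0.48   1.176  1.158] p [0.5638 0.103  0.2206] x-yaw -2.8467 z [-0.0053  0.0018 -1.    ] F [-14.34   5.21   5.81] T [1.3   2.669 0.088] w 0.452 eff7 -0.048
0.0939323358418799 2.067074049654253
F rad,tan 11.405939227586366 10.12820331681799
0.05 2.017 [-0.49 -0.11 -0.  ]
0.08 1.987 [-0.76 -0.07 -0.  ]
0.1 1.967 [-0.95 -0.05 -0.  ]
0.115 1.952 [-1.09 -0.04 -0.01]
0.13 1.937 [-1.22 -0.03 -0.01]
```

Yoke has stopped against the hook: force rises with no motion. I'll relax the strain by opening and then re-centre.

Request:
jog_arm(moves=[{"fingers":0,"xyz":[0.15,0.15,0],"angular":[0,0,0]},{"fingers":-0.3,"xyz":[0.15,0.15,0],"angular":[0,0,0]},{"fingers":-0.3,"xyz":[0.15,0.15,0],"angular":[0,0,0]},{"fingers":-0.3,"xyz":[0.15,0.15,0],"angular":[0,0,0]}])

```text
clock: 9.02
position: [0.5655, 0.101, 0.2207]
ee_rot: [-0.455, 3.108, -0.0]
force: [-0.4, -0.4, -0.2]
width: 0.646
```

```bash
python3 -c "
from h import *
s=st();snap('wrist','w1.png');im=cv2.imread('pics/w1.png');cv2.imwrite('pics/w1z.png',cv2.resize(im[60:360,130:430],(600,600),interpolation=cv2.INTER_CUBIC))
print(to([.5638,.103,.2195]))"
```

```text
t 9.03 q [ 0.376  0.551 -0.958  1.676  0.483  1.172  1.156] p [0.5655 0.101  0.2207] x-yaw -2.8511 z [ 2.e-04 -1.e-04 -1.e+00] F [-0.43 -0.37 -0.23] T [ 0.107 -0.142  0.01 ] w 0.646 eff7 0.0
[0.1  0.24 0.12]
```

View pics/w1z.png

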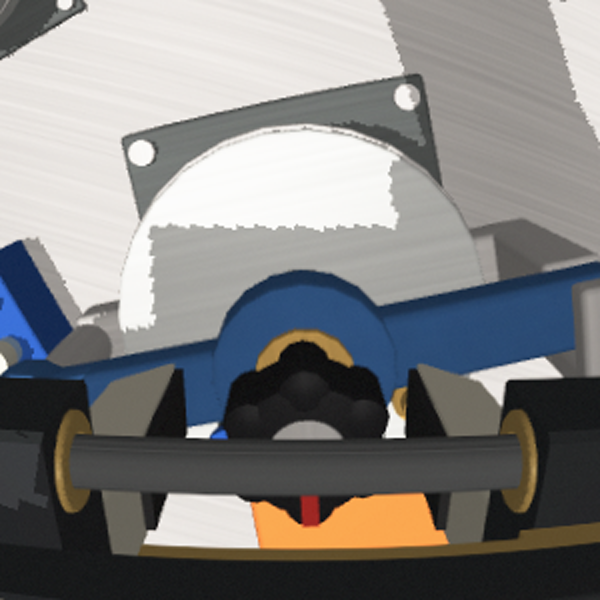

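The yoke lies in the hook, and the knob sits between the jaws with its mark facing tool −x. Regripping.

Request:
jog_arm(moves=[{"fingers":-0.3,"xyz":[0.1,0.2,0.1],"angular":[0,0,0]},{"fingers":1,"xyz":[0.1,0.2,0.1],"angular":[0,0,0]},{"fingers":1,"xyz":[0.1,0.2,0.1],"angular":[0,0,0]},{"fingers":1,"xyz":[0.1,0.2,0.1],"angular":[0,0,0]},{"fingers":1,"xyz":[0.1,0.2,0.1],"angular":[0,0,0]},{"fingers":1,"xyz":[0.1,0.2,0.1],"angular":[0,0,0]}], grip_force=50)

```text
clock: 9.82
position: [0.5636, 0.1031, 0.2197]
ee_rot: [-0.456, 3.108, 0.0]
force: [0.1, 2.4, -0.6]
width: 0.45
```

```bash
python3 y.py|head -3
```

```text
t 9.82 q [ 0.374  0.55  -0.959  1.68   0.483  1.169  1.152] p [0.5636 0.1031 0.2197] x-yaw -2.8502 z [-0.e+00  2.e-04 -1.e+00] F [ 0.14  2.4  -0.63] T [ 0.541 -0.031  0.036] w 0.45 eff7 0.026
0.09410080786532989 2.067706171621299
F rad,tan 2.0402519070554743 -1.266038631810212
```

Request:
jog_arm(moves=[{"fingers":1,"xyz":[0,0,0.01],"angular":[0,0,0.1]},{"fingers":1,"xyz":[0,0,0.01],"angular":[0,0,0.2]},{"fingers":1,"xyz":[0,0,0.02],"angular":[0,0,0.3]},{"fingers":1,"xyz":[0,0,0.02],"angular":[0,0,0.4]},{"fingers":1,"xyz":[0,0,0.02],"angular":[0,0,0.4]}])

```text
clock: 10.45
position: [0.5635, 0.1034, 0.2195]
ee_rot: [-0.169, -3.137, -0.001]
force: [-0.4, 3.3, -1.5]
width: 0.446
```

```bash
cat > t.py <<'E'
from h import *
L=[arm.observe() for _ in range(3)]; s=L[-1]; M=R.from_rotvec(s['ee_rot']).as_matrix()
print('t',round(s['clock'],2),'yaw',round(np.arctan2(M[1,0],M[0,0]),4),'turn',round((-2.8502-np.arctan2(M[1,0],M[0,0]))%(2*np.pi),4),'Tz',[round(x['ft_torque'][2],3) for x in L],'e7',s['joint_efforts'][6].round(3),'F',s['force'].round(1),'p',s['position'].round(4),'q',s['joints'][[2,6]].round(2),round(s['width'],3))
E
python3 t.py
```

```text
t 10.45 yaw 3.0338 turn 0.3991 Tz [np.float64(-0.03), np.float64(-0.03), np.float64(-0.03)] e7 -0.926 F [-0.4  3.3 -1.5] p [0.5635 0.1034 0.2195] q [-0.86  0.8 ] 0.446
```

Request:
jog_arm(moves=[{"fingers":1,"xyz":[0,0,0.01],"angular":[0,0,0.1]},{"fingers":1,"xyz":[0,0,0.01],"angular":[0,0,0.2]}])

```text
clock: 10.7
position: [0.5636, 0.1035, 0.2194]
ee_rot: [-0.483, -3.104, -0.001]
force: [-0.1, 3.9, -2.7]
width: 0.448
```

```bash
python3 t.py
```

```text
t 10.7 yaw 2.8329 turn 0.6001 Tz [np.float64(0.061), np.float64(0.061), np.float64(0.061)] e7 1.432 F [-0.1  3.9 -2.7] p [0.5636 0.1035 0.2194] q [-0.81  0.63] 0.448
```

Request:
jog_arm(moves=[{"fingers":1,"xyz":[0,0,0.01],"angular":[0,0,0.1]},{"fingers":1,"xyz":[0,0,0.01],"angular":[0,0,0.2]}])

```text
clock: 10.95
position: [0.5636, 0.1037, 0.2192]
ee_rot: [-0.79, -3.04, -0.001]
force: [0.2, 4.4, -3.1]
width: 0.449
```

```bash
python3 t.py
```

```text
t 10.95 yaw 2.6331 turn 0.7999 Tz [np.float64(0.034), np.float64(0.034), np.float64(0.034)] e7 1.412 F [ 0.2  4.4 -3.1] p [0.5636 0.1037 0.2192] q [-0.76  0.45] 0.449
```

Request:
jog_arm(moves=[{"fingers":1,"xyz":[0,0,0.01],"angular":[0,0,0.1]},{"fingers":1,"xyz":[0,0,0.01],"angular":[0,0,0.2]}])

```text
clock: 11.2
position: [0.5636, 0.1037, 0.2191]
ee_rot: [-1.09, -2.946, -0.001]
force: [-1.0, 3.8, -3.4]
width: 0.447
```

```bash
python3 t.py
```

```text
t 11.2 yaw 2.4331 turn 0.9998 Tz [np.float64(0.097), np.float64(0.097), np.float64(0.097)] e7 1.419 F [-1.   3.8 -3.4] p [0.5636 0.1037 0.2191] q [-0.72  0.28] 0.447
```

Request:
jog_arm(moves=[{"fingers":1,"xyz":[0,0,0.01],"angular":[0,0,0.1]},{"fingers":1,"xyz":[0,0,0.01],"angular":[0,0,0.2]}])

```text
clock: 11.45
position: [0.5636, 0.1038, 0.219]
ee_rot: [-1.378, -2.823, -0.001]
force: [0.4, 5.2, -3.2]
width: 0.449
```

```bash
python3 t.py
```

```text
t 11.45 yaw 2.2331 turn 1.1998 Tz [np.float64(0.041), np.float64(0.041), np.float64(0.041)] e7 1.425 F [ 0.4  5.2 -3.2] p [0.5636 0.1038 0.219 ] q [-0.67  0.1 ] 0.449
```

Request:
jog_arm(moves=[{"fingers":1,"xyz":[0,0,0.01],"angular":[0,0,0.1]},{"fingers":1,"xyz":[0,0,0.01],"angular":[0,0,0.2]}])

```text
clock: 11.7
position: [0.5636, 0.1038, 0.2189]
ee_rot: [-1.653, -2.671, -0.001]
force: [0.7, 4.2, -3.6]
width: 0.441
```

```bash
python3 t.py
```

```text
t 11.7 yaw 2.0332 turn 1.3998 Tz [np.float64(0.072), np.float64(0.072), np.float64(0.072)] e7 1.432 F [ 0.7  4.2 -3.6] p [0.5636 0.1038 0.2189] q [-0.62 -0.08] 0.441
```

Request:
jog_arm(moves=[{"fingers":1,"xyz":[0,0,0.01],"angular":[0,0,0.1]},{"fingers":1,"xyz":[0,0,0.01],"angular":[0,0,0.2]}])

```text
clock: 11.95
position: [0.5636, 0.1037, 0.2188]
ee_rot: [-1.911, -2.492, -0.001]
force: [1.3, 3.0, -4.6]
width: 0.448
```

```bash
python3 t.py
```

```text
t 11.95 yaw 1.8332 turn 1.5998 Tz [np.float64(0.017), np.float64(0.017), np.float64(0.017)] e7 1.438 F [ 1.3  3.  -4.6] p [0.5636 0.1037 0.2188] q [-0.57 -0.26] 0.448
```

Request:
jog_arm(moves=[{"fingers":1,"xyz":[0,0,0.01],"angular":[0,0,0.1]},{"fingers":1,"xyz":[0,0,0.01],"angular":[0,0,0.2]}])

```text
clock: 12.2
position: [0.5636, 0.1037, 0.2186]
ee_rot: [-2.151, -2.289, -0.001]
force: [0.3, 4.4, -2.7]
width: 0.449
```

```bash
python3 t.py; python3 -c "
from h import *
snap('wrist','w2.png');im=cv2.imread('pics/w2.png');cv2.imwrite('pics/w2z.png',cv2.resize(im[200:350,190:390],(600,450),interpolation=cv2.INTER_CUBIC))"
```

```text
t 12.2 yaw 1.6331 turn 1.7999 Tz [np.float64(0.092), np.float64(0.092), np.float64(0.092)] e7 1.443 F [ 0.3  4.4 -2.7] p [0.5636 0.1037 0.2186] q [-0.53 -0.44] 0.449
```

View pics/w2z.png

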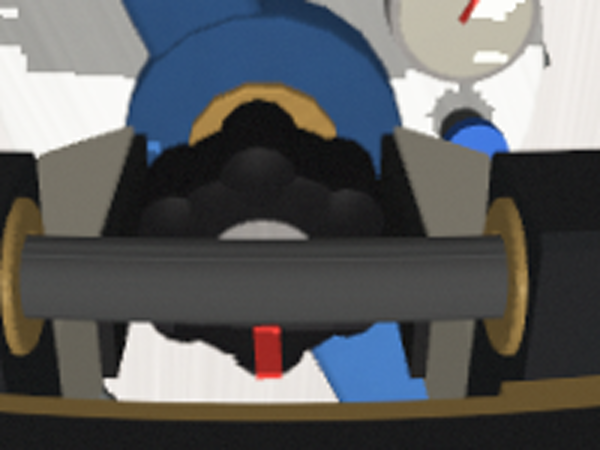

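The mark still sits at tool −x, at crop (268,350), so the knob follows the jaws without slip.

Request:
jog_arm(moves=[{"fingers":1,"xyz":[0,0,0.01],"angular":[0,0,0.1]},{"fingers":1,"xyz":[0,0,0.01],"angular":[0,0,0.2]}])

```text
clock: 12.5
position: [0.5636, 0.1036, 0.2185]
ee_rot: [-2.367, -2.064, -0.0]
force: [0.4, 3.1, -3.3]
width: 0.446
```

```bash
python3 t.py
```

```text
t 12.5 yaw 1.4343 turn 1.9987 Tz [np.float64(0.053), np.float64(0.053), np.float64(0.053)] e7 1.47 F [ 0.4  3.1 -3.3] p [0.5636 0.1036 0.2185] q [-0.48 -0.61] 0.446
```

Request:
jog_arm(moves=[{"fingers":1,"xyz":[0,0,0.01],"angular":[0,0,0.1]},{"fingers":1,"xyz":[0,0,0.01],"angular":[0,0,0.2]}])

```text
clock: 12.75
position: [0.5638, 0.1038, 0.2184]
ee_rot: [-2.561, -1.818, -0.001]
force: [3.0, 4.6, -5.1]
width: 0.449
```

```bash
python3 t.py
```

```text
t 12.75 yaw 1.2345 turn 2.1985 Tz [np.float64(0.434), np.float64(0.434), np.float64(0.434)] e7 1.101 F [ 3.   4.6 -5.1] p [0.5638 0.1038 0.2184] q [-0.44 -0.79] 0.449
```

Contact lies between 2.00 and 2.20 rad (Tz 0.05 → 0.43). I'll take the midpoint, 2.10, so the target total is about 3.67 rad, which is 1.47 more.

Request:
jog_arm(moves=[{"fingers":1,"xyz":[0,0,0.01],"angular":[0,0,0.1]},{"fingers":1,"xyz":[0,0,0.01],"angular":[0,0,0.2]},{"fingers":1,"xyz":[0,0,0.02],"angular":[0,0,0.3]},{"fingers":1,"xyz":[0,0,0.03],"angular":[0,0,0.4]},{"fingers":1,"xyz":[0,0,0.03],"angular":[0,0,0.5]},{"fingers":1,"xyz":[0,0,0.04],"angular":[0,0,0.6]}], grip_force=58)

```text
clock: 13.5
position: [0.5651, 0.1039, 0.2181]
ee_rot: [-2.984, -0.98, -0.004]
force: [7.8, 5.0, -7.1]
width: 0.443
```

```bash
python3 t.py
```

```text
t 13.5 yaw 0.6348 turn 2.7982 Tz [np.float64(0.437), np.float64(0.437), np.float64(0.437)] e7 1.069 F [ 7.8  5.  -7.1] p [0.5651 0.1039 0.2181] q [-0.31 -1.34] 0.443
```

Request:
jog_arm(moves=[{"fingers":1,"xyz":[0,0,0.01],"angular":[0,0,0.1]},{"fingers":1,"xyz":[0,0,0.01],"angular":[0,0,0.2]},{"fingers":1,"xyz":[0,0,0.02],"angular":[0,0,0.3]},{"fingers":1,"xyz":[0,0,0.03],"angular":[0,0,0.4]},{"fingers":1,"xyz":[0,0,0.03],"angular":[0,0,0.5]}])

```text
clock: 14.12
position: [0.5653, 0.1035, 0.2178]
ee_rot: [-3.134, -0.211, -0.005]
force: [7.7, 3.0, -8.2]
width: 0.448
```

```bash
python3 t.py;  python3 -c "
from h import *
snap('wrist','w3.png');im=cv2.imread('pics/w3.png');cv2.imwrite('pics/w3z.png',cv2.resize(im[200:350,190:390],(600,450),interpolation=cv2.INTER_CUBIC))"
```

```text
t 14.12 yaw 0.1345 turn 3.2985 Tz [np.float64(0.485), np.float64(0.485), np.float64(0.485)] e7 1.046 F [ 7.7  3.  -8.2] p [0.5653 0.1035 0.2178] q [-0.2  -1.79] 0.448
```

View pics/w3z.png

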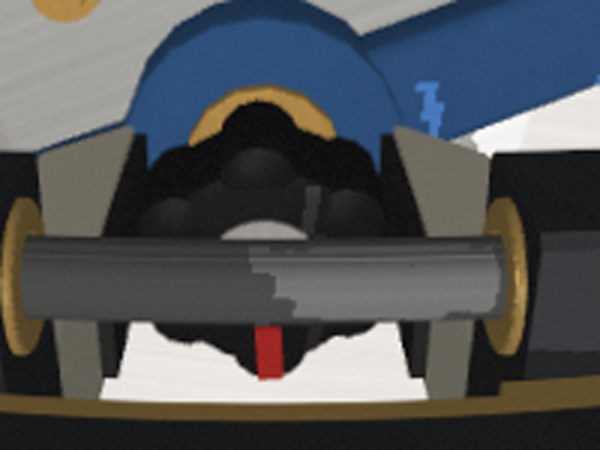

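The knob lags the tool by about 0.05 rad: the mark is tilted slightly to (271,375) at its outer end. That also puts contact at about 2.0–2.15 rad, so the tool target is about 3.70: 0.4 more, then release.

Request:
jog_arm(moves=[{"fingers":1,"xyz":[0,0,0.01],"angular":[0,0,0.1]},{"fingers":1,"xyz":[0,0,0.01],"angular":[0,0,0.2]},{"fingers":1,"xyz":[0,0,0.02],"angular":[0,0,0.3]},{"fingers":1,"xyz":[0,0,0.03],"angular":[0,0,0.4]},{"fingers":1,"xyz":[0,0,0.03],"angular":[0,0,0.4]}])

```text
clock: 14.8
position: [0.5653, 0.1032, 0.2176]
ee_rot: [-3.114, 0.413, -0.005]
force: [6.7, 2.4, -6.4]
width: 0.445
```

```bash
python3 t.py
```

```text
t 14.8 yaw -0.264 turn 3.697 Tz [np.float64(0.384), np.float64(0.384), np.float64(0.384)] e7 -1.13 F [ 6.7  2.4 -6.4] p [0.5653 0.1032 0.2176] q [-0.11 -2.15] 0.445
```

Request:
jog_arm(moves=[{"fingers":-1,"xyz":[0,0,0],"angular":[0,0,0]},{"fingers":-1,"xyz":[0,0,0],"angular":[0,0,0]},{"fingers":-1,"xyz":[0,0,0],"angular":[0,0,0]},{"fingers":-1,"xyz":[0,0,0],"angular":[0,0,0]},{"fingers":-1,"xyz":[0,0,0],"angular":[0,0,0]},{"fingers":-1,"xyz":[0,0,-4],"angular":[0,0,0]},{"fingers":-1,"xyz":[0,0,-9],"angular":[0,0,0]},{"fingers":-1,"xyz":[0,0,-10],"angular":[0,0,0]},{"fingers":-1,"xyz":[0,0,-10],"angular":[0,0,0]}])

```text
clock: 15.92
position: [0.5639, 0.1029, 0.318]
ee_rot: [-3.113, 0.418, -0.002]
force: [0.3, -0.2, -0.6]
width: 0.999
```

```bash
python3 t.py;  python3 -c "
from h import *
s,_=snap('wrist','w4.png');print(s['position'],s['ee_rot'],s['width'])"
```

```text
t 15.93 yaw -0.2672 turn 3.7002 Tz [np.float64(0.024), np.float64(0.024), np.float64(0.024)] e7 0.016 F [ 0.3 -0.2 -0.6] p [0.5639 0.1029 0.318 ] q [-0.11 -2.14] 0.999
[0.56388659 0.10292791 0.3179922 ] [-3.11326762e+00  4.18414530e-01 -1.79844741e-03] 0.9991255867863357
```

View pics/w4.png

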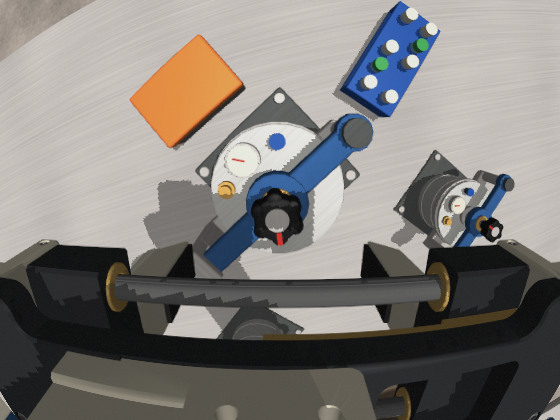

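The mark faces (280,243) from the knob centre (277,220), and the gripper is clear. I'll move the arm aside to view the hook from the fixed cameras.

```bash
python3 -c "
from h import *
s=st();c=atz('wrist',(277,219.5),.231,s);m=atz('wrist',(280.3,242),.229,s);d=m-c;print(c,m,np.arctan2(d[1],d[0]), -0.267+np.pi-0);print(to([.42,-.28,.33]))"
```

```text
t 15.97 q [-0.194  0.305 -0.106  1.585  0.034  1.255 -2.144] p [0.5634 0.1028 0.3168] x-yaw -0.2672 z [-8.e-04 -3.e-04 -1.e+00] F [ 0.09 -0.52 -0.34] T [0.025 0.05  0.012] w 1.003 eff7 0.007
[0.56351587 0.10243633 0.231     ] [0.54494927 0.10494365 0.229     ] 3.007359855575366 2.874592653589793
[-3.72 40.71 -1.29]
```

Request:
jog_arm(moves=[{"fingers":-1,"xyz":[0,0,-1.5],"angular":[0,0,0]},{"fingers":-1,"xyz":[0,4,-1.5],"angular":[0,0,0]},{"fingers":-1,"xyz":[0,8,-1.5],"angular":[0,0,0]},{"fingers":-1,"xyz":[0,12,-1.5],"angular":[0,0,0]},{"fingers":-1,"xyz":[0,16,-1.5],"angular":[0,0,0]},{"fingers":-1,"xyz":[0,20,-1.5],"angular":[0,0,0]},{"fingers":-1,"xyz":[0,24,-1.5],"angular":[0,0,0]},{"fingers":-1,"xyz":[0,28,-1.5],"angular":[0,0,0]},{"fingers":-1,"xyz":[0,32,-1.5],"angular":[0,0,0]},{"fingers":-1,"xyz":[0,36,-1.5],"angular":[0,0,0]},{"fingers":-1,"xyz":[0,36,-1.5],"angular":[0,0,0]}])

```text
clock: 17.35
position: [0.467, -0.2478, 0.3326]
ee_rot: [3.111, -0.427, -0.002]
force: [0.5, -0.2, 0.4]
width: 1.004
```

Run:
```python
from h import *
st()
_,a=snap('scene','s5.png');_,b=snap('top','t5.png')
a=cv2.resize(cv2.imread('pics/s5.png')[135:265,235:335],(400,520),interpolation=cv2.INTER_CUBIC)
b=cv2.resize(cv2.imread('pics/t5.png')[135:265,215:315],(400,520),interpolation=cv2.INTER_CUBIC)
cv2.imwrite('pics/z5.png',np.hstack([a,b]))
```

```text
t 17.35 q [ 0.305  0.212  0.1    1.673 -0.02   1.259 -1.435] p [ 0.467  -0.2478  0.3326] x-yaw -0.2731 z [-0.0013 -0.0011 -1.    ] F [ 0.5  -0.22  0.41] T [ 0.045  0.029 -0.069] w 1.004 eff7 0.705
```

View pics/z5.png

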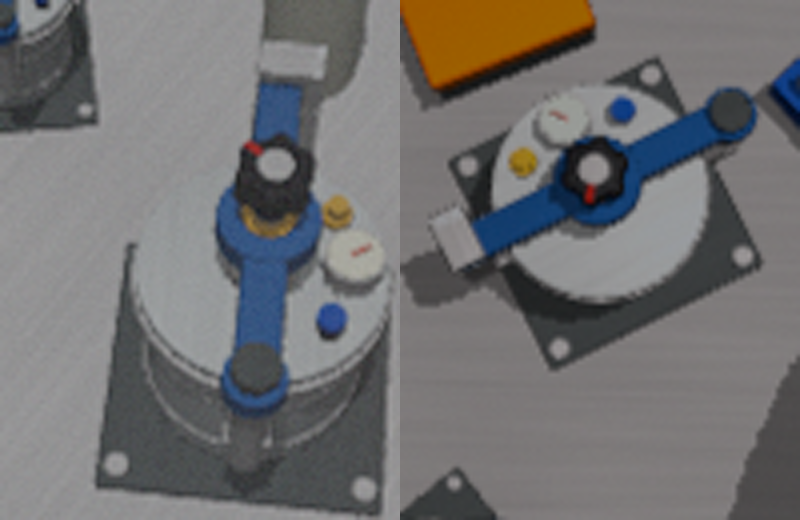

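Yoke is seated in the hook. Next, a finer check of the knob's angle from the red mark's centroid in each wrist image.

Run:
```python
from h import *
def red(f):
    im=cv2.imread('pics/'+f).astype(int); b,g,r=im[...,0],im[...,1],im[...,2]
    m=((r>110)&(g<70)&(b<70)).astype(np.uint8); m[:, :240]=0; m[:,330:]=0; m[:195]=0; m[330:]=0
    n,l,s,c=cv2.connectedComponentsWithStats(m); k=1+np.argmax(s[1:,4]); ys,xs=np.nonzero(l==k)
    return c[k],s[k]
poses={'w0.png':([.5226,.0561,.3104],2.3474,(.5242,.0580)),'w1.png':([.5655,.101,.2207],-2.8511,(.5637,.103)),'w2.png':([.5636,.1037,.2186],1.6331,(.5637,.103)),'w3.png':([.5653,.1035,.2178],.1345,(.5637,.103)),'w4.png':([.5639,.1029,.3180],-.2672,(.5637,.103))}
for f,(p,yaw,ax) in poses.items():
    c,s=red(f)
    rot=(R.from_euler('z',yaw)*R.from_rotvec([np.pi,0,0])).as_rotvec()
    S=dict(position=np.array(p),ee_rot=rot)
    for z in (.231,.225):
        m=atz('wrist',c,z-(.002 if f in('w3.png','w4.png') else 0),S); d=m[:2]-ax
        print(f,c.round(1),s[4],z,'r',np.hypot(*d).round(4),'ang',np.arctan2(d[1],d[0]).round(3),'rel tool -x',round((np.arctan2(d[1],d[0])-yaw-np.pi+np.pi)%(2*np.pi)-np.pi,3))
```

```text
w0.png [301.9 219. ] 65 0.231 r 0.0158 ang 0.932 rel tool -x 1.726
w0.png [301.9 219. ] 65 0.225 r 0.0161 ang 0.81 rel tool -x 1.604
w1.png [284.7 315.1] 124 0.231 r 0.0188 ang 0.379 rel tool -x 0.089
w1.png [284.7 315.1] 124 0.225 r 0.0229 ang 0.37 rel tool -x 0.08
w2.png [278.9 316.5] 149 0.231 r 0.0162 ang -1.433 rel tool -x 0.075
w2.png [278.9 316.5] 149 0.225 r 0.0204 ang -1.447 rel tool -x 0.061
w3.png [279.3 316.8] 142 0.231 r 0.0163 ang -2.935 rel tool -x 0.072
w3.png [279.3 316.8] 142 0.225 r 0.0205 ang -2.948 rel tool -x 0.059
w4.png [279.3 238.5] 65 0.231 r 0.0157 ang 3.002 rel tool -x 0.128
w4.png [279.3 238.5] 65 0.225 r 0.018 ang 2.988 rel tool -x 0.113
```

```bash
python3 -c "
from h import *
for n in('scene','top'):
    a=cv2.imread('pics/'+n+'0.png').astype(int);b=cv2.imread('pics/'+('s5' if n=='scene' else 't5')+'.png').astype(int)
    B={'scene':{'rack':(270,275,320,360),'bottle':(298,95,330,145),'box':(345,195,392,250)},'top':{'rack':(305,118,365,177),'bottle':(162,202,194,240),'box':(208,110,266,160)}}[n]
    for k,(x0,y0,x1,y1) in B.items(): print(n,k,np.abs(a-b)[y0:y1,x0:x1].mean().round(2))
job.sign_off()"
```

```text
scene rack 7.82
scene bottle 7.95
scene box 7.47
top rack 7.69
top bottle 7.41
top box 7.06
the job is handed in; nothing more can be done
```

The vessel is closed and the job is handed in: the yoke is home, the knob is turned about a quarter turn past contact, and the arm is clear. The clock stood at about 17.5 s when I handed in.

- **Yoke:** I gripped the knob and swung the yoke until it stopped in the hook. A 1 mm push further moved it only 0.1 mm and raised the force to about 10 N. The last scene and top pictures show the yoke end in the hook.
- **Contact:** I turned the knob clockwise in 0.2 rad steps. Torque jumped from about 0.05 to 0.43 N m between 2.00 and 2.20 rad, and I took contact as about 2.08 rad.
- **Quarter turn:** I turned the tool to 3.70 rad in total and released. The red mark puts the knob itself at about 3.65 rad, so about a quarter turn past contact. This is uncertain by about ±0.1 rad, because contact was only found to within one step.
- **Checks that disagreed slightly:** the mark's lag behind the tool came out between 0.06 and 0.13 rad in different wrist views, which is about the pixel accuracy. The measured torque also read about 0.05 N m above the stated figures.
- **Other items:** the rack, bottle and box were never approached. Before and after pictures differed by a similar small amount at all three, with no sign of movement.

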